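Turn the bar carousel so the bottle faces front

TASK

Spin the round drinks turntable on the bar gently by pushing its notched rim with a fingertip until the brown long-necked bottle on it stands in line with the pointed dark steel tongue that marks the front; then leave it at rest and take the hand away. Do not touch or lift the drinks on the turntable, which must all stay upright on it, and leave everything else on the counter alone.

Things in the scene. Friction and masses are not known exactly. Their poses are not given: they have to be found in the camera images.
- deck: turntable: round brown wooden deck, 350 mm across, turns endlessly either way about its upright axis. Origin on the axis at counter level. Rim 22 to 58 mm above the counter (open below), 170 to 175 mm in radius; cork mat on top (radius 137 mm) at 60 mm; hub cap to 70 mm. Stiff: 0.25 N m friction, about 2 N at the rim; stops almost at once when not pushed. Five notches in the rim: see notch
- notch (a point): middle of one of five identical finger notches, at the rim's top (157 mm from the axis, 58 mm high), on the deck's own x axis; the others follow every 72 degrees. A notch is open at top, bottom and outside, 64 mm wide between flat upright side walls parallel to its radius, and runs in to radius 140 mm. The lobes between are over 100 mm long, too big to pinch
- stand: the turntable's fixed foot: a 12 mm thick plate of radius 100 mm under the deck, with a flat dark steel tongue 34 mm wide and 12 mm thick that ends in a pointed tip 230 mm from the axis, out beyond the rim. Origin on the turning axis at counter level; its x axis points along the tongue, towards the front of the display
- bottle: the only bottle with a neck on the deck: brown glass, diameter 58 mm, 155 mm tall, about 0.4 kg, standing loose on the cork with its centre about 68 mm from the axis, above one of the lobes. Origin at the centre of its underside, z up its axis
- can_a: plain can standing loose on the deck, diameter 62 mm, 115 mm tall; origin at the centre of its underside. The five things on the deck stand evenly spaced, each midway between two notches, about 68 mm from the axis, in any order
- can_b: slimmer plain can standing loose on the deck, diameter 54 mm, 132 mm tall; origin at the centre of its underside
- jar: brown squat jar with a lid, standing loose on the deck, diameter 62 mm, 92 mm tall; origin at the centre of its underside
- tumbler: empty glass tumbler standing loose on the deck, diameter 64 mm, 95 mm tall; origin at the centre of its underside
- mug: white mug on the counter left of the turntable, diameter 80 mm, 110 mm tall, a bystander; origin at the centre of its underside
- water: green water bottle on the counter at the left, diameter 64 mm, 200 mm tall, a bystander; origin at the centre of its underside
- bowl: wooden bowl on the counter at the left, near the robot, diameter 124 mm, 50 mm tall, a bystander; origin at the centre of its underside
- can_c: plain can on the counter right of the turntable, diameter 66 mm, 115 mm tall, a bystander; origin at the centre of its underside
- coasters: stack of round cork coasters on the counter at the right, diameter 96 mm, 24 mm tall, a bystander; origin at the centre of its underside
- opener: bottle opener lying on the counter at the right, near the robot, about 150 mm long and 8 mm thick, a bystander; origin near its middle
Mind the look-alikes: they are no part of the job. Leave any blue or turquoise look-alike of the tumbler alone.

How it is judged (in metres and radians):
At the end, for the whole second after the job is handed in: The bottle's centre is within 12 mm of the line along the tongue (about 10 degrees) and on the tongue's side of the axis; the turntable is at rest (under 0.05 rad/s) and all five things stand upright on its cork (tilt under 0.15 rad, within 100 mm of the axis, neither lifted nor sunk by 6 mm) (y of bottle in the frame of stand between -0.012 and 0.012 m and x of bottle in the frame of stand above 0.045 m and angular speed of deck below 0.05 rad/s and angle between each of bottle, can_a, can_b, jar, tumbler's own z axis and vertical below 0.15 rad and horizontal distance between each of bottle, can_a, can_b, jar, tumbler and deck below 0.1 m and height (world z) of bottle between 0.054 and 0.066 m and height (world z) of can_a between 0.054 and 0.066 m and height (world z) of can_b between 0.054 and 0.066 m and height (world z) of jar between 0.054 and 0.066 m and height (world z) of tumbler between 0.054 and 0.066 m); the robot touches nothing.
It fails at once if a thing on the turntable is touched by the robot (over 1 N) (contact force between any of the fingers, the arm and bottle above 1 N or contact force between any of the fingers, the arm and can_a above 1 N or contact force between any of the fingers, the arm and can_b above 1 N or contact force between any of the fingers, the arm and jar above 1 N or contact force between any of the fingers, the arm and tumbler above 1 N).
It fails at once if a thing on the turntable is lifted off it (15 mm) (height (world z) of any of bottle, can_a, can_b, jar, tumbler above 0.075 m).
It fails at once if a thing on the turntable topples (0.4 rad) (angle between any of bottle, can_a, can_b, jar, tumbler's own z axis and vertical above 0.4 rad).
It fails at once if the turntable is flung round (over 2.5 rad/s) (angular speed of deck above 2.5 rad/s).
It fails at once if something else on the counter is moved by more than 20 mm (distance of any of mug, water, bowl, can_c, coasters, opener from where it was at the start of the episode above 0.02 m).
It also fails if it takes over 72 s, if anything falls off the work surface, if the arm or the gripper's body presses on something with over 40 N, if the wrist force passes 120 N, or if a joint passes its speed limit or range.

ROBOT

A 6-joint arm with a two-finger parallel gripper is mounted at the origin on the work surface. World frame = base frame: x ahead of the robot, y to its left, z up, the work surface at z = 0. Lengths are in m, angles in degrees, forces in N, time in s.
With the tool pointing down it reaches from about 0.35 to 0.875 m from the base axis. Payload 4.2 kg.
Tool frame: the origin (TCP) lies midway between the tips of the shut fingers; the grasp point (between the pads) lies 19 mm behind it; z points along the fingers, x is the direction in which the jaws open and shut, and the axes are right-handed (so a half turn about z gives the same grasp; the last joint's range is limited). The gripper opens to 87 mm and grips with 3 to 60 N. Pads are 19 mm wide; open, the fingers measure 117 mm over their backs; the gripper's body (75 mm by 190 mm) begins 51 mm behind the grasp point.
Start: joints at [86.551, 22.042, 0.453, 0, -68.411, -14.817], TCP at [0.196, 0.593, 0.223] pointing down, gripper open.
Joint ranges: [-179.83, 179.83], [-69.29, 118.12], [-61.27, 80.66], [-181.25, 117.63], [-171.15, -9.14], [-177.46, 177.46]. Speed limits (degrees/s): [159.86, 159.86, 180, 180, 180, 180].

INTERFACE

Orientations are given as a 3x3 rotation matrix whose columns are the frame's x, y, z axes.
In Python, from station import sense, capture, finish_job, find_in gives the robot as it stands.
- The arm moves only by the shell command python3 -m creep 'ROWS'. ROWS is JSON, a list of rows, each a list of 7 numbers: the shift along the tool's x, y, z in mm, then the turn, a rotation vector about the tool's x, y, z in degrees, then the opening, from 0 (shut) to 1 (fully open). A call has exactly 10 rows; each row shifts and turns the commanded pose from where the row before left it, along the tool's axes as they then stand; what a row does not reach is not made up. A row lasts 1/8 s, in which the tool goes at most 62.5 mm and 10.7 degrees, less where a joint would pass 70% of its speed; a pose out of reach is approached as far as the arm can. A call with a gripper value outside its range is refused whole. The fingers move at their own pace and stop on an object; the grip force is fixed at half the most. Time passes only in rows, so rows that do not move let the fingers close, or fill a call up. It gives the time, the measured TCP pose, the force and the opening at its end, in the units of the state.
- sense(): the state, without advancing time (a new reading comes with each control period).
- capture(name): name is "scene" or "top"; returns a dict with "color" (420x560x3 uint8, blue, green, red), "vertical_fov" (degrees; the focal length in pixels is half the picture's height over the tangent of half this angle, whatever the lens; pixels are square), "cx", "cy" (the principal point, pixels), "k1" (the pictures are not rectified: a ray, as slopes to the right and down, at radius r is drawn at 1 + k1 r^2 times it, then the intrinsics apply), "R" (3x3) and "t" (3): a world point X has camera coordinates R X + t. Camera axes: x right, y down, z forward; pixel columns grow to the right and rows downward; lengths in m; the calibration is good to about 2 mm. A picture is of the moment at which its call begins. There is no depth.
- finish_job(): hands the job in, once; it reports no verdict.
Trained networks look in the newest picture that a camera, given by its name, has taken for a name from the list of things; names that differ only in an ending like _2 or _b are one class to them, and where a whole thing is asked for, a point or a joint stands for the part that bears it (a point fixed in the world has none). Each returns a list of dicts, best first, with "p" (0 to 1); they miss things now and then, are a little off and sometimes report something else, mostly with a low value. They report only what shows in the picture. A call takes as long as a camera call. They do not tell look-alikes from the thing itself.
- find_in(camera, name): "xy" ([column, row] in pixels, amid what is visible of it).
The state is a dict: "time_s": time; "joints": joint angles; "joint_velocities": joint speeds; "effort": joint torques, N m; "tcp_pos": TCP position; "ee_rot": TCP orientation; "wrist_force": force on the tool from outside, world axes, zero at the start; "moment": the same for the moment, N m; "gripper_width": opening from 0.0 (shut) to 1.0 (fully open).
Only numpy, scipy, OpenCV 4.12 (cv2) and the standard library are available. Lean on these libraries where they do the work, as an engineer would, in place of code of your own. Each camera call takes 0.05 s, during which the arm holds its last target. There are 200 camera calls.

## Working session

There is one attempt and no reset: what is moved stays moved. The work goes in short steps, Python scripts to look and compute and a shell command to move; the robot and the scene stay as the last step left them, time stands still between calls to the robot, and variables do not carry over. Pictures are saved under pics/ and viewed, about 8 in all and at most 12, crops included, and the job is handed in when it is done.

```bash
mkdir -p pics
cat > h.py <<'E'
import numpy as np, cv2
from station import sense, capture, finish_job, find_in
def K(c):
    f=210/np.tan(np.radians(c["vertical_fov"])/2); return f
def ray(c,uv):
    f=K(c); d=np.array([(uv[0]-c["cx"])/f,(uv[1]-c["cy"])/f]); s=d.copy()
    for _ in range(20): s=d/(1+c["k1"]*(s@s))
    R=np.array(c["R"]); return -R.T@np.array(c["t"]), R.T@np.array([s[0],s[1],1])
def atz(c,uv,z):
    o,d=ray(c,uv); return o+d*(z-o[2])/d[2]
def proj(c,X):
    x=np.array(c["R"])@np.array(X)+np.array(c["t"]); s=x[:2]/x[2]; s=s*(1+c["k1"]*(s@s)); return s*K(c)+[c["cx"],c["cy"]]
E
python3 - <<'E'
from h import *
hz=dict(deck=.05,stand=.006,bottle=.13,notch=.058,can_a=.12,jar=.12,tumbler=.1,mug=.055,water=.1,bowl=.025,can_c=.057,coasters=.012,opener=.004)
ims=[]
for n in("scene","top"):
    c=capture(n); ims.append(c["color"]); print(n,np.round(-np.array(c["R"]).T@c["t"],3))
    for k in hz:
        for r in find_in(n,k)[:6]:
            if r["p"]>.3: print(k,round(r["p"],2),np.round(r["xy"]),np.round(atz(c,r["xy"],hz[k])[:2],3))
    cv2.imwrite(f"pics/{n}0.png",c["color"])
print(sense())
E
```

```text
scene [ 1.461 -0.114  1.004]
deck 0.83 [306. 241.] [0.647 0.063]
stand 0.69 [282. 281.] [ 0.742 -0.019]
bottle 0.74 [286. 215.] [0.614 0.009]
notch 0.91 [309. 245.] [0.668 0.066]
can_a 0.88 [318. 223.] [0.646 0.091]
can_a 0.73 [154. 211.] [ 0.54  -0.358]
can_a 0.65 [316. 185.] [0.49  0.115]
jar 0.72 [295. 188.] [0.498 0.051]
jar 0.4 [317. 225.] [0.651 0.089]
tumbler 0.81 [222. 234.] [ 0.632 -0.171]
tumbler 0.68 [335. 206.] [0.566 0.158]
tumbler 0.59 [316. 161.] [0.353 0.144]
tumbler 0.57 [415. 251.] [0.762 0.334]
mug 0.79 [396. 198.] [0.511 0.37 ]
water 0.85 [418. 219.] [0.651 0.384]
bowl 0.83 [363. 170.] [0.332 0.314]
can_c 0.88 [318. 223.] [0.588 0.106]
can_c 0.73 [154. 211.] [ 0.474 -0.376]
can_c 0.65 [316. 185.] [0.421 0.131]
coasters 0.56 [140. 263.] [ 0.636 -0.413]
opener 0.72 [192. 189.] [ 0.331 -0.271]
top [3.150e-01 1.000e-03 1.375e+00]
deck 0.92 [259. 192.] [0.587 0.062]
stand 0.6 [289. 137.] [ 0.761 -0.022]
bottle 0.64 [275. 177.] [0.611 0.018]
notch 0.75 [253. 189.] [0.593 0.08 ]
notch 0.6 [415. 225.] [ 0.496 -0.369]
can_a 0.83 [237. 205.] [0.537 0.117]
jar 0.56 [269. 206
[... 562 characters left out ...]
7632555e-03,
       -6.84108204e+01, -1.48173213e+01]), 'joint_velocities': array([ 0.0321855 ,  0.00058101, -0.0062241 , -0.05544944,  0.00324762,
       -0.04659625]), 'effort': array([-4.64951809e-04, -3.90467370e+01,  1.87612134e+01,  4.22447696e+00,
        1.53264654e-02, -1.68445814e-05]), 'tcp_pos': array([0.19587106, 0.59349187, 0.22255979]), 'ee_rot': array([[-3.13433695e-01, -9.49610088e-01,  2.28197712e-05],
       [-9.49610088e-01,  3.13433695e-01,  7.34961889e-06],
       [-1.41317575e-05, -1.93662668e-05, -1.00000000e+00]]), 'wrist_force': array([ 0.85607449, -0.66298663,  0.70735246]), 'moment': array([0.01514634, 0.00850838, 0.00689851]), 'gripper_width': 0.9974505617309455}
```

View pics/scene0.png

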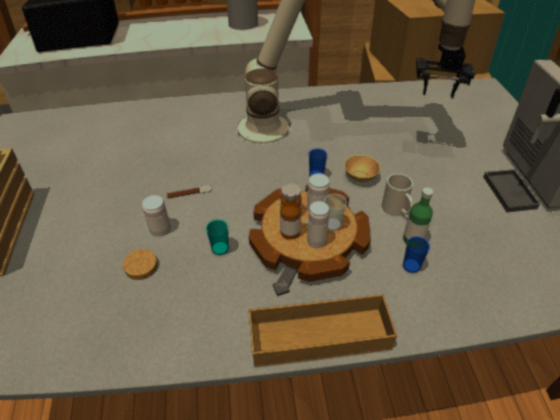

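View pics/top0.png

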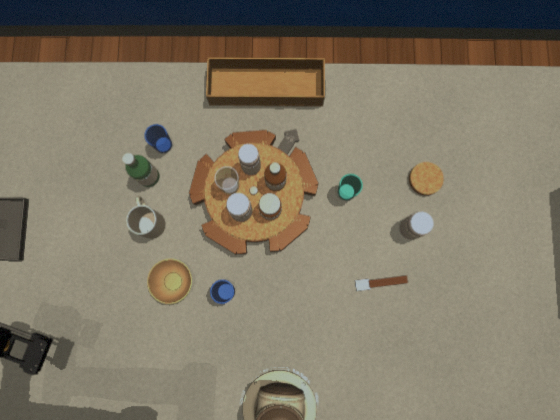

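The scene shows the bottle at (290,205) and the tongue at (285,280). The top view shows the hub at (254,190), the bottle at (275,172), the tongue tip at about (292,132), and notches between the lobes. Look-alikes: the jar at top (270,206), the green bottle at (140,168), and the blue and turquoise tumblers at (158,138), (223,292) and (350,187). By its neck, the one I want is the bottle at (275,172). I'll check that in a close crop.

Run:
```python
from h import *
i=cv2.imread("pics/top0.png")[115:265,175:335]
cv2.imwrite("pics/crop1.png",cv2.resize(i,None,fx=4,fy=4,interpolation=cv2.INTER_CUBIC)[:600])
```

```text
(no output)
```

View pics/crop1.png

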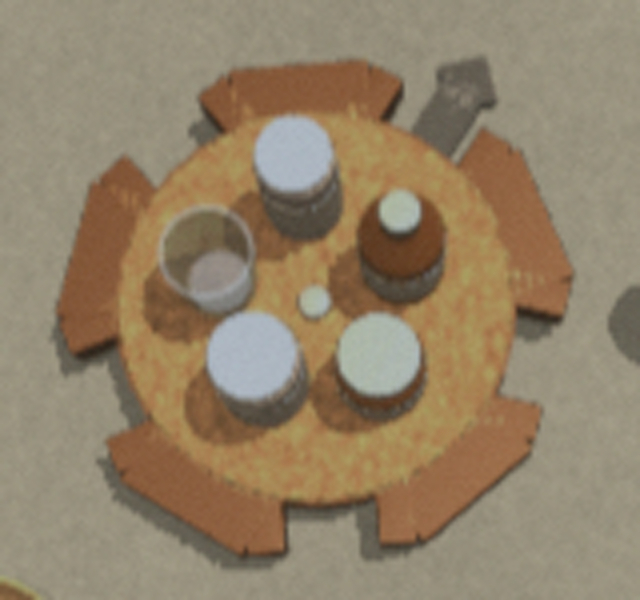

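Run:
```python
from h import *
c=capture("top")
P=lambda x,y,z: atz(c,((x+.5)/4-.5+175,(y+.5)/4-.5+115),z)[:2]
hub=P(315,302,.070)
# cork ellipse: leftmost,right,top,bottom
L,Rr,T,B=P(119,307,.06),P(516,307,.06),P(318,112,.06),P(318,505,.06)
print("hub",hub,"cork",(L+Rr)/2,(T+B)/2,np.linalg.norm(L-Rr),np.linalg.norm(T-B))
C=(hub+np.array([(T+B)[0]/2,(L+Rr)[1]/2]))/2
print("C",C)
pol=lambda p:(round(np.linalg.norm(p-C),4),round(np.degrees(np.arctan2(*(p-C)[::-1])),1))
for n,a in dict(bottlecap=(400,212,.215),jar=(380,354,.152),canb=(293,155,.192),cana=(253,357,.175),tum=(208,250,.155),tip=(486,59,.012),tm1=(437,147,.012),tm2=(467,100,.012)).items(): p=P(*a);print(n,p,pol(p))
for a in [(200,98),(402,85),(487,131),(572,270),(565,318),(541,407),(416,542),(379,545),(285,553),(245,553),(110,440),(58,310),(70,352),(125,157)]: print(a,pol(P(*a,.058)))
print(sense()["time_s"])
```

```text
hub [0.58754281 0.07697954] cork [0.58612365 0.07592382] [0.58739078 0.07545589] 0.27577687391489775 0.27839998066978816
C [0.5874668  0.07645168]
bottlecap [0.61447141 0.01712175] (np.float64(0.0652), np.float64(-65.5))
jar [0.53672833 0.02972298] (np.float64(0.069), np.float64(-137.4))
canb [0.65686903 0.08561608] (np.float64(0.07), np.float64(7.5))
cana [0.52981259 0.10929045] (np.float64(0.0664), np.float64(150.3))
tum [0.60347045 0.1419966 ] (np.float64(0.0675), np.float64(76.3))
tip [ 0.78317361 -0.04175721] (np.float64(0.2286), np.float64(-31.1))
tm1 [ 0.7158961  -0.00636575] (np.float64(0.1528), np.float64(-32.8))
tm2 [ 0.75172119 -0.0280021 ] (np.float64(0.1947), np.float64(-32.5))
(200, 98) (np.float64(0.1721), np.float64(29.8))
(402, 85) (np.float64(0.1701), np.float64(-19.7))
(487, 131) (np.float64(0.1731), np.float64(-42.9))
(572, 270) (np.float64(0.1795), np.float64(-81.3))
(565, 318) (np.float64(0.1727), np.float64(-92.3))
(541, 407) (np.float64(0.1708), np.float64(-114.1))
(416, 542) (np.float64(0.1783), np.float64(-156.6))
(379, 545) (np.float64(0.1721), np.float64(-164.6))
(285, 553) (np.float64(0.1731), np.float64(173.9))
(245, 553) (np.float64(0.1784), np.float64(165.2))
(110, 440) (np.float64(0.1701), np.float64(124.3))
(58, 310) (np.float64(0.1802), np.float64(91.5))
(70, 352) (np.float64(0.1741), np.float64(101.4))
(125, 157) (np.float64(0.1732), np.float64(52.4))
1.45
```

The chosen bottle has a white-capped neck at crop (400,212), and the tongue tip is at crop (486,59). The deck axis is at (0.587,0.077). The tongue points to −32° and the bottle is at about −66.5°, so the deck needs about +34.5° counter-clockwise. I'll push in the notch at 113°, hovering at (0.525,0.224), since that side is clear of obstacles.

```bash
python3 -m creep '[[24.8,-42.8,0,0,0,0,0],[24.8,-42.8,0,0,0,0,0],[24.8,-42.8,0,0,0,0,0],[24.8,-42.8,0,0,0,0,0],[24.8,-42.8,0,0,0,0,0],[24.8,-42.8,0,0,0,0,0],[24.8,-42.8,0,0,0,0,0],[24.8,-42.8,0,0,0,0,0],[24.8,-42.8,0,0,0,0,0],[24.8,-42.8,0,0,0,0,0]]'
python3 -m creep '[[0,0,0,0,0,9.72,0],[0,0,0,0,0,9.72,0],[0,0,0,0,0,9.72,0],[0,0,0,0,0,9.72,0],[0,0,0,0,0,9.72,0],[0,0,10,0,0,0,0],[0,0,20,0,0,0,0],[0,0,0,0,0,0,0],[0,0,0,0,0,0,0],[0,0,0,0,0,0,0]]'
python3 - <<'E'
from h import *
c=capture("top"); s=sense(); print(s["tcp_pos"],s["gripper_width"],proj(c,s["tcp_pos"]))
a=cv2.resize(c["color"][90:330,120:400],None,fx=2,fy=2)
d=capture("scene"); b=cv2.resize(d["color"][130:300,200:440],(560,397))[:,:]
cv2.imwrite("pics/m2.png",cv2.resize(np.vstack([a,b]),None,fx=.68,fy=.68))
E
```

```text
time_s: 2.7
tcp_pos: [0.5256, 0.2226, 0.2228]
ee_rot: [[-0.313, -0.95, 0.001], [-0.95, 0.313, 0.0], [-0.0, -0.0, -1.0]]
wrist_force: [0.7, 1.1, 0.9]
gripper_width: 0.018
time_s: 3.95
tcp_pos: [0.525, 0.2241, 0.1933]
ee_rot: [[-0.919, -0.394, 0.001], [-0.394, 0.919, 0.001], [-0.002, 0.0, -1.0]]
wrist_force: [0.3, 0.3, 0.3]
gripper_width: 0.01
[0.52493008 0.22409    0.19328892] 0.010594788893414711 [191.13401243 204.04174654]
```

View pics/m2.png

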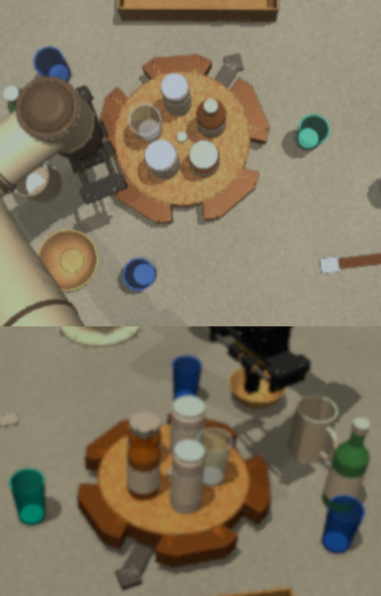

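The top view shows the gripper over the left-front notch, its long side along the rim and clear of the tumbler and can. The deck has not moved, so I'll lower into the notch.

```bash
python3 -m creep '[[0,0,20,0,0,0,0],[0,0,20,0,0,0,0],[0,0,20,0,0,0,0],[0,0,20,0,0,0,0],[0,0,20,0,0,0,0],[0,0,20,0,0,0,0],[0,0,20,0,0,0,0],[0,0,20,0,0,0,0],[0,0,0,0,0,0,0],[0,0,0,0,0,0,0]]'
python3 - <<'E'
from h import *
c=capture("top"); d=capture("scene")
a=cv2.resize(c["color"][115:265,135:335],(600,450))
b=cv2.resize(d["color"][160:300,220:420],(600,420))
cv2.imwrite("pics/m3.png",cv2.resize(np.vstack([a,b]),None,fx=.68,fy=.68))
E
```

```text
time_s: 5.3
tcp_pos: [0.5253, 0.2243, 0.0335]
ee_rot: [[-0.919, -0.393, 0.001], [-0.393, 0.919, 0.001], [-0.002, 0.0, -1.0]]
wrist_force: [0.5, 0.1, 0.9]
gripper_width: 0.004
```

View pics/m3.png

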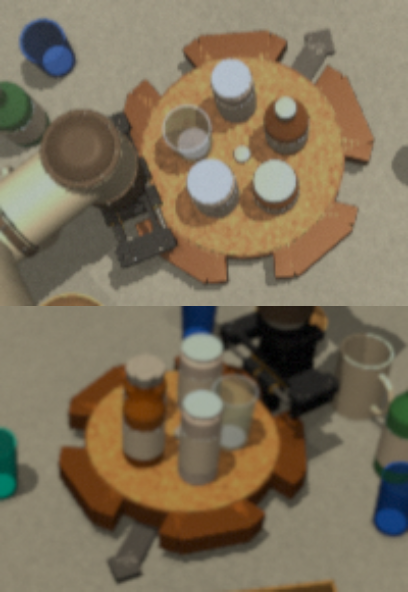

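The fingers are in the notch with no contact force. I'll sweep 25° along the arc.

```bash
python3 -m creep '[[7,-0.15,0,0,0,-2.5,0],[7,-0.15,0,0,0,-2.5,0],[7,-0.15,0,0,0,-2.5,0],[7,-0.15,0,0,0,-2.5,0],[7,-0.15,0,0,0,-2.5,0],[7,-0.15,0,0,0,-2.5,0],[7,-0.15,0,0,0,-2.5,0],[7,-0.15,0,0,0,-2.5,0],[7,-0.15,0,0,0,-2.5,0],[0,0,0,0,0,0,0]]'
python3 - <<'E'
from h import *
C=np.array([.5875,.0768]);p=sense()["tcp_pos"][:2]-C
print(np.linalg.norm(p),np.degrees(np.arctan2(p[1],p[0])))
c=capture("top")
cv2.imwrite("pics/crop4.png",cv2.resize(c["color"][115:265,175:335],None,fx=4,fy=4,interpolation=cv2.INTER_CUBIC))
E
```

```text
time_s: 6.65
tcp_pos: [0.4731, 0.1886, 0.0334]
ee_rot: [[-0.7, -0.714, 0.001], [-0.714, 0.7, 0.001], [-0.001, -0.0, -1.0]]
wrist_force: [0.5, 0.4, -0.9]
gripper_width: -0.0
0.1599862758433105 135.66355296827504
```

View pics/crop4.png

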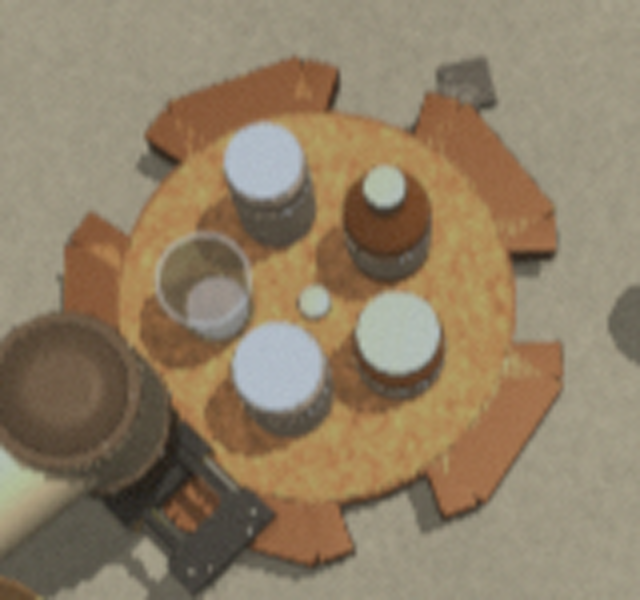

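```bash
cat > m.py <<'E'
from h import *
c=capture("top");C=np.array([.5875,.0768])
def an(x,y,z):
    p=atz(c,((x+.5)/4-.5+175,(y+.5)/4-.5+115),z)[:2]-C; return np.round([np.linalg.norm(p),np.degrees(np.arctan2(p[1],p[0]))],3)
E
python3 - <<'E'
from m import *
print("bottle",an(385,187,.215),"jar+72",an(399,334,.152)+[0,72],"canb-72",an(265,162,.192)-[0,72],"notch-36",(an(338,68,.058)+an(425,92,.058))/2,(an(555,250,.058)+an(562,345,.058))/2)
E
```

```text
bottle [  0.066 -49.561] jar+72 [  0.07  -50.426] canb-72 [  0.07  -49.751] notch-36 [  0.1725 -14.7805] [  0.172 -87.358]
```

The deck moved 16°. The bottle is now at about −50.3°, with 18.3° still to go.

```bash
python3 -m creep '[[7,-0.15,0,0,0,-2.5,0],[7,-0.15,0,0,0,-2.5,0],[7,-0.15,0,0,0,-2.5,0],[7,-0.15,0,0,0,-2.5,0],[7,-0.15,0,0,0,-2.5,0],[7,-0.15,0,0,0,-2.5,0],[6,-0.15,0,0,0,-2,0],[3.5,0,0,0,0,-1.2,0],[0,0,0,0,0,0,0],[0,0,0,0,0,0,0]]'
python3 - <<'E'
from m import *
cv2.imwrite("pics/crop5.png",cv2.resize(c["color"][115:265,175:335],None,fx=4,fy=4,interpolation=cv2.INTER_CUBIC))
E
```

```text
time_s: 8.0
tcp_pos: [0.4437, 0.1469, 0.0327]
ee_rot: [[-0.441, -0.897, 0.001], [-0.897, 0.441, 0.0], [-0.001, -0.0, -1.0]]
wrist_force: [1.3, 0.7, 0.1]
gripper_width: 0.006
```

View pics/crop5.png

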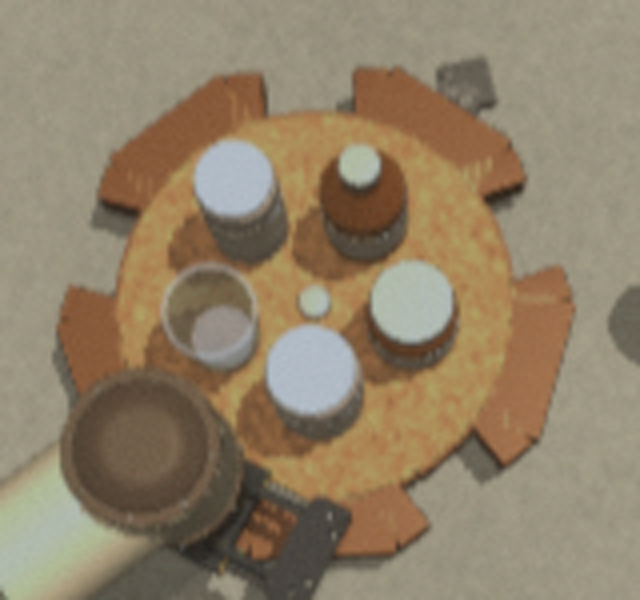

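The deck has turned on. The bottle cap is at crop (360,166) and everything is upright. I'll measure, then back off 15 mm from the wall and rise.

```bash
python3 - <<'E'
from m import *
print("bottle",an(360,166,.215),"jar+72",an(412,302,.152)+[0,72],"canb-72",an(235,180,.192)-[0,72],"notches-36",(an(265,75,.058)+an(355,70,.058))/2-[0,36],(an(523,185,.058)+an(570,268,.058))/2+[0,36],"tip",an(486,59,.012))
E
python3 -m creep '[[-5,0,0,0,0,1.8,0],[-5,0,0,0,0,1.8,0],[-5,0,0,0,0,1.8,0],[0,0,0,0,0,0,0],[0,0,-10,0,0,0,0],[0,0,-20,0,0,0,0],[0,0,-30,0,0,0,0],[0,0,-40,0,0,0,0],[0,0,-50,0,0,0,0],[0,0,-50,0,0,0,0]]'
```

```text
bottle [  0.066 -31.632] jar+72 [  0.069 -31.744] canb-72 [  0.069 -31.434] notches-36 [  0.172  -33.3535] [  0.1735 -33.6715] tip [  0.229 -31.211]
time_s: 9.35
tcp_pos: [0.4498, 0.1594, 0.2349]
ee_rot: [[-0.524, -0.852, 0.0], [-0.852, 0.524, 0.0], [-0.001, -0.0, -1.0]]
wrist_force: [1.8, 1.5, 0.3]
gripper_width: 0.005
```

```bash
python3 -m creep '[[0,0,-10,0,0,0,0],[-20,15,0,0,0,0,0],[-20,15,0,0,0,0,0],[-20,15,0,0,0,0,0],[-20,15,0,0,0,0,0],[-20,15,0,0,0,0,0],[-10,10,0,0,0,0,0],[0,0,0,0,0,0,0],[0,0,0,0,0,0,0],[0,0,0,0,0,0,0]]'
python3 - <<'E'
from m import *
d=capture("scene")
a=cv2.resize(c["color"][115:265,175:335],None,fx=3,fy=3,interpolation=cv2.INTER_CUBIC)
b=cv2.resize(d["color"][150:300,220:400],None,fx=3,fy=3)[:, 60:380]
cv2.imwrite("pics/end.png",np.hstack([a,b]))
E
```

```text
time_s: 10.6
tcp_pos: [0.4356, 0.2974, 0.2427]
ee_rot: [[-0.524, -0.852, 0.0], [-0.852, 0.524, 0.0], [-0.0, -0.0, -1.0]]
wrist_force: [0.4, -0.9, -0.4]
gripper_width: 0.005
```

View pics/end.png

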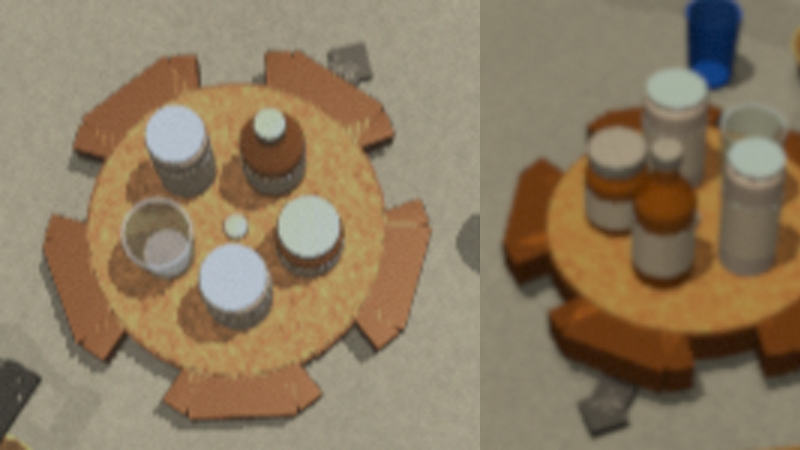

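The final view shows the deck unchanged after the withdrawal: bottle cap at (269,125), tongue tip at (365,45), all five things upright and the hand clear. I'll hand in.

```bash
python3 -c "
from station import finish_job; print(finish_job())"
```

```text
the job is handed in; nothing more can be done
None
```

I turned the deck about 35° counter-clockwise by pushing one notch wall with the shut fingertips. I then backed off, rose out of the notch and moved the hand away, and handed the job in at about 10.7 s.

- **Alignment:** the bottle cap measured −31.6° and the tongue −31.2° at its tip, or about −32.6° along its sides. That puts the bottle within about 1 mm of the line, against the 12 mm allowed. Angles taken from the notches gave −33.5°, a disagreement of about 2° (2–3 mm), still well inside the tolerance.
- **Rest and contact:** the last picture shows the deck where the push left it, all five drinks upright and the hand clear. Wrist force read near zero whenever I checked it.
- **Not checked:** I did not measure the deck's speed directly, and I did not re-measure the bystanders. The hand never came near any of them below 0.19 m.

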